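# Fish the infuser basket out of the tall jar with the hook rod

## Robot

A 7-joint arm with a two-finger parallel gripper is mounted at the origin on a cart in front of the work surface, level with it; the furniture and walls round the work are solid. World frame = base frame: x ahead of the robot, y to its left, z up, the work surface at z = 0. Lengths are in m, angles in rad, forces in N, time in s.
With the tool pointing down it reaches from about 0.4 to 0.85 m from the base axis. Payload 10.4 kg.
Tool frame: the origin (TCP) lies between the finger pads; the fingertips stand manip.tcp_to_tips ahead of it and the grasp point (between the pads) lies 2 mm behind it (manip.tcp_to_tips is the distance from the TCP to the fingertips, in m); y points along the fingers, z is the direction in which the jaws open and shut, and the axes are right-handed (so a half turn about y gives the same grasp; the last joint's range is limited). The gripper opens to 85 mm and grips with 20 to 120 N. Pads are 22 mm wide; open, the fingers measure 114 mm over their backs; the gripper's body (76 mm by 85 mm) begins 54 mm behind the grasp point. The pads swing forward as they close: fully open they stand 13 mm farther back than shut.
Start: joints at [1.106, 0.332, -0.065, 1.46, 0.022, 1.35, -0.088], TCP at [0.267, -0.565, 0.248] pointing down, gripper open.
Joint ranges: [-2.6, 2.6], [-0.5, 2.12], [-1.47, 1.34], [0.16, 2.42], [-1.27, 4.41], [0.06, 2.06], [-2.6, 2.6]. Speed limits (rad/s): [2.22, 2.22, 2.79, 2.79, 3.14, 3.14, 3.14].

## Interface

Orientations are given as a unit quaternion [x, y, z, w].
In Python, from workcell import manip gives the robot as it stands. The module is installed in compiled form; this text tells all that it offers.
- The arm moves only by the tool move_arm, never from a script. Its argument "increments" is a list of rows, each an object with "offset": the shift along the tool's x, y, z in m, a list of three; "yaw": the turn about the tool's y in degrees; "jaw": the closure in counts, from 0 (fully open) to 255 (shut). In form: [{"offset": [tx, ty, tz], "yaw": yaw, "jaw": jaw}, ...]. A call has 1 to 10 rows; each row is the pose to reach, as a shift and turn from the pose measured when the call began, along the tool's axes at that moment; what a row does not reach only later rows make up. A row lasts 1/12 s, in which the tool goes at most 41.7 mm and 7.16 degrees, less where a joint would pass 70% of its speed; a pose out of reach is approached as far as the arm can. A call with a gripper value outside its range is refused whole. The fingers move at their own pace and stop on an object; "squeeze" is the grip in N (left out, the last holds). Time passes only in rows, so rows that repeat a pose let the fingers close. It gives the time, the measured TCP pose, the force and the opening at its end, in the units of the state.
- manip.get_obs(): the state, without advancing time (a new reading comes with each control period).
- manip.camera(name): name is "scene" or "side" or "wrist"; returns a dict with "pixels" (420x560x3 uint8, red, green, blue), "depth" (420x560 float32, m along the optical axis (not along the pixel's ray), 0 where there is no reading), "intrinsics" (3x3 intrinsics, pixels), "R" (3x3) and "t" (3): a world point X has camera coordinates R X + t; the wrist camera has in their place "mount" (4x4, takes a point from camera to tool coordinates, whose origin is the TCP and whose axes are the tool frame's). Camera axes: x right, y down, z forward; pixel columns grow to the right and rows downward; lengths in m; the calibration is good to about 2 mm. A picture is of the moment at which its call begins: read the wrist's pose just before it.
- manip.hand_in(): hands the job in, once; it reports no verdict.
Trained networks look in a picture, given as the dict that the camera call returned (one of the last four; its "shot" number tells which), for a name from the list of things; names that differ only in an ending like _2 or _b are one class to them, and where a whole thing is asked for, a point or a joint stands for the part that bears it (a point fixed in the world has none). Each returns a list of dicts, best first, with "confidence" (0 to 1); they miss things now and then, are a little off and sometimes report something else, mostly with a low value. They report only what shows in the picture. A call takes as long as a camera call. They do not tell look-alikes from the thing itself.
- manip.recognise(picture, query): "bbox" ([left, top, right, bottom] in pixels, round what is visible of it).
- manip.spot_point(picture, query): "centre" ([column, row] in pixels: a listed point, or the origin of a listed thing).
The state is a dict: "clock": time; "joint_pos": joint angles; "joint_velocities": joint speeds; "tau": joint torques, N m; "position": TCP position; "ee_rot": TCP orientation; "ft_force": force on the tool from outside, world axes, zero at the start; "torque": the same for the moment, N m; "grip_width": opening from 0.0 (shut) to 1.0 (fully open).
Only numpy, scipy, OpenCV 4.12 (cv2) and the standard library are available. Lean on these libraries where they do the work, as an engineer would, in place of code of your own. Each camera call takes 0.05 s, during which the arm holds its last target. There are 200 camera calls.

## Task

Take the hook rod from its stand, fish the infuser basket out of the tall glass jar by its brass bail, and set it down gently, upright, in the middle of the brown coaster. Then hang the rod back in the fork of its stand. Handle the basket only with the hook, feel your way without pressing hard on basket or glass, and leave the other things on the worktop where they are.

Things in the scene. Friction and masses are not known exactly. Their poses are not given: they have to be found in the camera images.
- jar: tall clear glass jar, fixed, upright, on a thin dark wooden foot ring; outside diameter 76 mm, height 120, bore diameter 68 down to a ledge 42 above the worktop (bore 58 below the ledge). Origin: centre of its underside on the worktop; z up.
- basket: closed steel infuser basket with brass wire bail, loose, 0.13-0.25 kg, hanging by its flange on the jar's ledge, underside 13 mm above the worktop. Body diameter 52 mm; flange diameter 63, 29 to 33 above the underside, its top a flat closed perforated lid. Origin: centre of its underside; z up.
- bail_top (a point): middle of the bail's 4 mm wire, 54 above the basket's underside. The bail is a rigid upright arch in the basket's y-z plane: feet on the lid at y = -16 and +16, wire centre 47 up at y = -14 and +14, highest here; 19 mm free between lid and wire. A hook passes through along the basket's x, from either side. Axes as the basket's.
- hook_rod: telescopic hook rod, loose, 0.13 kg. Origin: centre of the underside of its collar (diameter 32 mm, 5 thick), by which it hangs in the fork; z up along the rod. Below: tube of diameter 10, 40 long, and the pulled-out dark 5 mm steel hook, a U in the rod's x-z plane, bottom on the rod axis, shank at x = -8, tip at +8, mouth up, 11 clear. Top of tip 15, inside bottom 5, above U's outside bottom.
- rod_handle (a point): middle of the rod's square wooden handle, 22 x 22 mm (faces along rod x and y), 5 to 61 above the rod's origin; this point 33 above. The U's outside bottom is 72.5 mm below the origin plus the hook's pull-out, anywhere from 0 to 50 mm: held by strong friction (does not slip below about 50 N) and NOT measured, so find it by touch, for instance on the basket's lid, or by eye.
- stand: rod stand, fixed: wooden base 120 x 90 x 12 mm, column on its +x side (front face at x = 40), level two-prong fork on top at 150, slot 14 wide along x, open to -x; prong ends (x = -26 to -30) have 3 mm lips. The rod comes out by lifting it 5 to 20 mm and drawing it 60 mm to the stand's -x, and goes back the same way. Origin: on the worktop under the hanging rod; z up.
- fork_seat (a point): the point on top of the fork, 150 mm above the worktop, where the rod's origin lies when it hangs in the stand; axes as the stand's.
- coaster: round brown coaster, fixed flat on the worktop, diameter 95 mm, 5 thick. Origin: centre of its underside; z up.
- caddy: green round tea caddy with wooden lid, loose bystander, diameter 60 mm, height 98. Origin: centre of its underside.
- jigger: copper double jigger, loose bystander, diameter 43 mm, height 84. Origin: centre of its underside.
- spice_jar: small glass spice jar with a pale lid, loose bystander, 47 x 47 x 98 mm. Origin: centre of its underside.
There are look-alikes about, which are no part of the job. Leave any green or turquoise look-alike of the hook_rod alone.

How it is judged:
By the outcome, as a careful person would: the job done as asked, in the order asked, and still so for the second after the job is handed in, with the robot touching nothing.
It also fails if it takes over 72 s, if anything falls off the work surface, if the arm or the gripper's body presses on something with over 40 N, if the wrist force passes 120 N, or if a joint passes its speed limit or range.

## Working session

There is one attempt and no reset: what is moved stays moved. The work goes in short steps, Python scripts to look and compute and a tool call to move; the robot and the scene stay as the last step left them, time stands still between calls to the robot, and variables do not carry over. Pictures are saved under pics/ and viewed, about 8 in all and at most 12, crops included, and the job is handed in when it is done.

Besides the shell and the picture viewer there is one more tool, called after "Call:" as name([rows], argument=value, ...), one row to a line, values as JSON. move_arm: Moves the arm, as the interface text tells. Its arguments: {"type":"object","properties":{"increments":{"type":"array","items":{"type":"object","properties":{"offset":{"type":"array","items":{"type":"number"}},"yaw":{"type":"number"},"jaw":{"type":"number"}}}},"squeeze":{"type":"number"}},"required":["increments"]}

```bash
mkdir -p pics; cat > h.py <<'E'
import numpy as np,cv2
from workcell import manip as m
from scipy.spatial.transform import Rotation as Ro
def cam(n):
    o=m.get_obs(); c=m.camera(n)
    if n=='wrist':
        M=np.array(c['mount']); Rt=Ro.from_quat(o['ee_rot']).as_matrix()
        c['Rw']=Rt@M[:3,:3]; c['tw']=Rt@M[:3,3]+np.array(o['position'])
    else:
        c['Rw']=np.array(c['R']).T; c['tw']=-c['Rw']@np.array(c['t'])
    return c
def ray(c,uv):
    K=np.array(c['intrinsics']); d=c['Rw']@np.linalg.solve(K,[uv[0],uv[1],1.]); return c['tw'],d
def atz(c,uv,z):
    o,d=ray(c,uv); return o+d*(z-o[2])/d[2]
def dep(c,uv):
    o,d=ray(c,uv); v=int(round(uv[1]));u=int(round(uv[0])); return o+d*c['depth'][v,u]
def proj(c,X):
    p=c['Rw'].T@(np.array(X)-c['tw']); q=np.array(c['intrinsics'])@p; return q[:2]/q[2]
def save(c,n,crop=None,s=1):
    p=c['pixels'][...,::-1]
    if crop: p=p[crop[1]:crop[3],crop[0]:crop[2]]
    cv2.imwrite('pics/'+n,cv2.resize(p,None,fx=s,fy=s,interpolation=cv2.INTER_CUBIC))
E
python3 - <<'E'
from h import *
np.set_printoptions(precision=3,suppress=True)
o=m.get_obs();print(o,m.tcp_to_tips)
Z={'jar':0,'basket':.013,'bail_top':.067,'hook_rod':.15,'rod_handle':.183,'stand':0,'fork_seat':.15,'coaster':0,'caddy':0,'jigger':0,'spice_jar':0}
ims=[]
for n in('scene','side'):
    c=cam(n); ims.append(c['pixels'][...,::-1]); print(n,c['tw'])
    for q in Z:
        for r in m.spot_point(c,q)[:3]: print(q,round(r['confidence'],2),np.array(r['centre']),atz(c,r['centre'],Z[q]))
    save(c,n+'0.png',s=1.4)
E
```

```text
{'clock': 0.0, 'joint_pos': array([ 1.106,  0.333, -0.065,  1.461,  0.022,  1.35 , -0.088]), 'joint_velocities': array([-0.   , -0.001, -0.001,  0.001,  0.001, -0.001,  0.002]), 'tau': array([ -0.   , -62.545,   0.049, -39.16 ,   0.016,   0.01 ,  -0.   ]), 'position': array([ 0.267, -0.565,  0.248]), 'ee_rot': array([-0.155,  0.69 , -0.689,  0.155]), 'ft_force': array([0.259, 0.458, 0.201]), 'torque': array([-0.035, -0.015, -0.001]), 'grip_width': 1.0007063426763376} 0.017
scene [-0.445  0.806  0.668]
hook_rod 0.96 [272.6 258.7] [0.311 0.219 0.15 ]
hook_rod 0.91 [196.7 284.4] [0.315 0.394 0.15 ]
hook_rod 0.88 [224.8 233.9] [0.466 0.235 0.15 ]
rod_handle 0.9 [195.9 271.3] [0.307 0.398 0.183]
rod_handle 0.84 [253.1 233.2] [0.376 0.221 0.183]
rod_handle 0.81 [225.6 218.7] [0.472 0.227 0.183]
stand 0.62 [231.  291.6] [0.459 0.226 0.   ]
fork_seat 0.94 [228.6 235.7] [0.453 0.233 0.15 ]
fork_seat 0.38 [223.8 219.5] [0.533 0.194 0.15 ]
coaster 0.63 [364.  234.2] [ 0.49  -0.255  0.   ]
caddy 0.66 [366.5 230.5] [ 0.503 -0.28   0.   ]
caddy 0.58 [268.6 238.6] [ 0.63  -0.014  0.   ]
caddy 0.48 
[... 426 characters left out ...]
.485 0.201 0.15 ]
rod_handle 0.88 [291.1 346.2] [0.406 0.377 0.183]
rod_handle 0.81 [241.3 327.1] [0.491 0.377 0.183]
rod_handle 0.66 [288.1 250.1] [0.484 0.194 0.183]
stand 0.97 [289.9 325. ] [0.459 0.232 0.   ]
stand 0.36 [291.4 264.9] [0.516 0.078 0.   ]
fork_seat 0.65 [290.9 278.1] [0.463 0.229 0.15 ]
coaster 0.96 [340.9 183.6] [ 0.496 -0.272  0.   ]
coaster 0.7 [279.2 195.7] [ 0.641 -0.147  0.   ]
caddy 0.74 [258.5 220.5] [ 0.652 -0.031  0.   ]
caddy 0.51 [290.6 263.7] [ 0.519  0.075 -0.   ]
jigger 0.84 [279.4 198. ] [ 0.637 -0.138  0.   ]
spice_jar 0.81 [243.4 250. ] [0.642 0.08  0.   ]
spice_jar 0.31 [278.9 196.9] [ 0.64  -0.142  0.   ]
spice_jar 0.19 [293.3 265.9] [0.511 0.079 0.   ]
```

View pics/scene0.png

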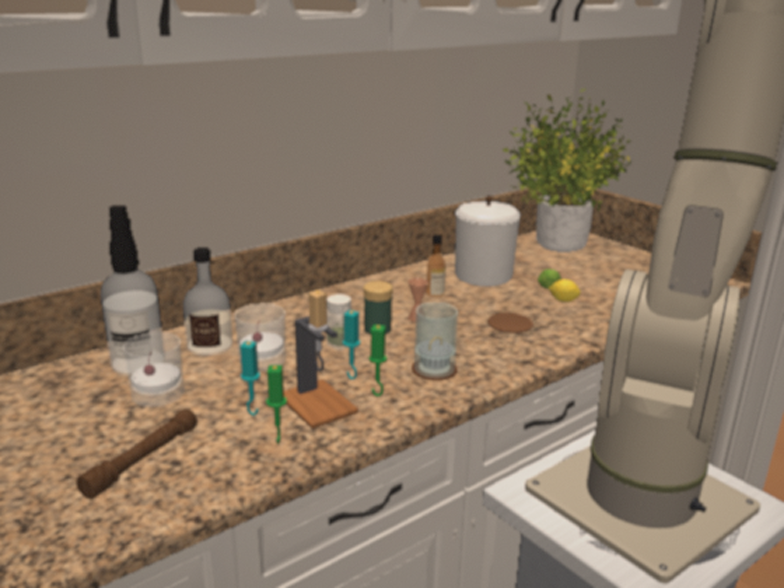

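View pics/side0.png

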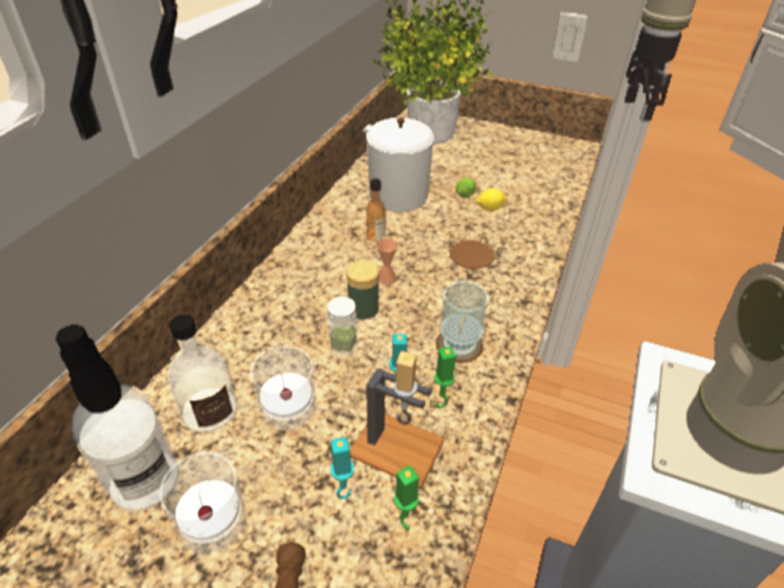

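The stand with the wooden-handled rod is at about (405,400) in the side picture, with turquoise and green look-alikes around it. The jar is at (465,325) and the coaster at (472,255). Next I measure the stand's yaw and where the obstacles are.

```bash
python3 - <<'E'
from h import *
np.set_printoptions(precision=3,suppress=True)
for n in('scene','side'):
    c=cam(n); hsv=cv2.cvtColor(c['pixels'],cv2.COLOR_RGB2HSV); d=c['depth']; print(n)
    def pts(mask):
        v,u=np.nonzero(mask&(d>0)); K=c['intrinsics']
        P=np.stack([(u-K[0,2])/K[0,0],(v-K[1,2])/K[1,1],np.ones_like(u)])*d[v,u]
        return (c['Rw']@P).T+c['tw']
    H,S,V=hsv[...,0].astype(int),hsv[...,1],hsv[...,2]
    for nm,mk in(('turq',(abs(H-91)<6)&(S>130)),('green',(abs(H-60)<9)&(S>140)&(V>60))):
        k,l,st,ce=cv2.connectedComponentsWithStats(mk.astype(np.uint8))
        for i in range(1,k):
            if st[i,4]>60:
                p=pts(l==i); print(nm,st[i],np.median(p,0),p.min(0),p.max(0))
    A=pts(np.ones_like(H,bool)); 
    box=(abs(A[:,0]-.46)<.12)&(abs(A[:,1]-.23)<.1)
    q=A[box&(abs(A[:,2]-.012)<.004)]
    r=cv2.minAreaRect(q[:,:2].astype(np.float32)); print('base',r,len(q))
    q=A[box&(A[:,2]>.138)&(A[:,2]<.154)];print('fork lvl',len(q),q[:,:2].min(0),q[:,:2].max(0))
    q=A[box&(abs(A[:,2]-.215)<.012)&(abs(A[:,0]-.46)<.05)];print('hi',len(q),q.mean(0) if len(q) else 0)
    for nm,zz in(('coaster',.005),):
        b=(abs(A[:,0]-.5)<.1)&(abs(A[:,1]+.265)<.1)&(abs(A[:,2]-.005)<.002);print(nm,np.median(A[b],0),b.sum())
    hh=m.recognise(c,'hook_rod')[:3];print([(round(x['confidence'],2),x['bbox']) for x in hh]);print([(round(x['confidence'],2),x['bbox']) for x in m.recognise(c,'jar')[:2]])
    for nm in('stand','jar','hook_rod'): pass
    save(c,n+'z.png',(180,190,380,320) if n=='scene' else (220,190,370,350),4)
E
```

```text
scene
turq [245 223  11  37 209] [0.504 0.138 0.101] [0.494 0.126 0.034] [0.52  0.147 0.134]
turq [172 245  13  41 266] [0.503 0.336 0.099] [0.493 0.32  0.028] [0.515 0.345 0.135]
green [265 233  10  27 185] [0.43  0.136 0.104] [0.421 0.12  0.072] [0.446 0.145 0.134]
green [191 262  13  41 240] [0.41  0.342 0.099] [0.4   0.328 0.039] [0.421 0.351 0.135]
base ((0.4718318581581116, 0.22996018826961517), (0.1981702446937561, 0.12372026592493057), 88.75882720947266) 978
fork lvl 207 [0.429 0.213] [0.516 0.248]
hi 74 [0.46  0.231 0.208]
coaster [ 0.506 -0.274  0.005] 319
[(0.94, [265.4, 234.6, 276.4, 280.5]), (0.77, [192.3, 257.4, 208.2, 303.7]), (0.7, [168.8, 244.8, 185.0, 294.8])]
[(0.58, [295.0, 214.4, 326.1, 272.1])]
side
turq [278 239  12  25 110] [0.515 0.141 0.127] [0.502 0.121 0.075] [0.527 0.146 0.135]
turq [237 313  12  14 114] [0.512 0.335 0.132] [0.502 0.32  0.121] [0.525 0.345 0.135]
turq [237 329  15  19 127] [0.508 0.339 0.082] [0.5   0.319 0.04 ] [0.528 0.346 0.11 ]
green [311 248  14  34 252] [0.437 0.138 0.107] [0.426 0.119 0.04 ] [0.453 0.145 0.134]
green [282 333  17  38 371] [0.417 0.344 0.112] [0.406 0.325 0.017] [0.433 0.352 0.136]
base ((0.4760045111179352, 0.23103341460227966), (0.19884628057479858, 0.11944513022899628), 87.50777435302734) 1705
fork lvl 477 [0.433 0.208] [0.519 0.248]
hi 141 [0.466 0.232 0.209]
coaster [ 0.508 -0.269  0.004] 415
[(0.97, [280.7, 252.6, 298.4, 301.2]), (0.92, [231.7, 313.8, 252.4, 355.7]), (0.8, [284.7, 332.4, 298.9, 377.8])]
[(0.9, [312.1, 200.7, 348.6, 260.2])]
```

View pics/sidez.png

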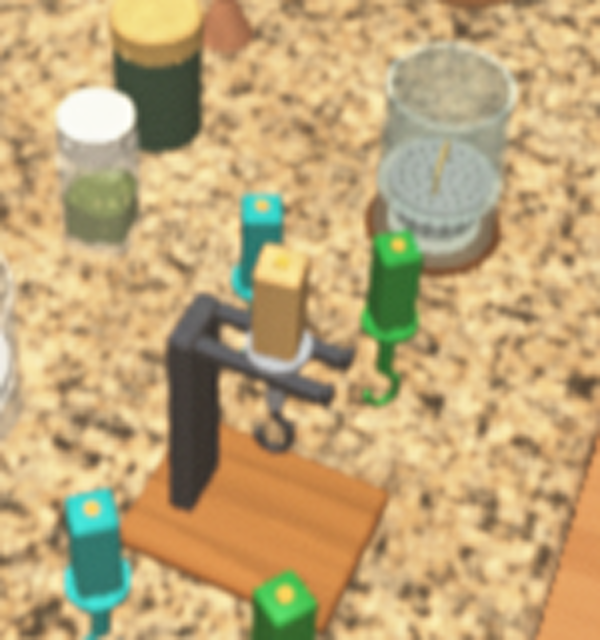

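```bash
cat >> h.py <<'E'
def togo(target,jawdir=None):
    "offset in tool axes, and yaw deg about tool y so tool z aligns with jawdir"
    o=m.get_obs();R=Ro.from_quat(o['ee_rot']).as_matrix()
    off=R.T@(np.array(target)-o['position']); y=None
    if jawdir is not None:
        j=R.T@np.array(jawdir); y=np.degrees(np.arctan2(j[0],j[2]))
        y=(y+90)%180-90
    return off.round(4),y
def st():
    o=m.get_obs();R=Ro.from_quat(o['ee_rot']).as_matrix();print('t',round(o['clock'],2),'pos',o['position'].round(4),'F',o['ft_force'].round(1),'T',o['torque'].round(2),'w',round(o['grip_width'],3),'q',o['joint_pos'].round(2),'\n',R.round(3))
E
python3 - <<'E'
from h import *
st();print(togo([.464,.231,.3],[0,1,0]))
E
```

```text
t 1.5 pos [ 0.2672 -0.565   0.2484] F [ 0.5 -0.  -0.6] T [-0.02  0.01 -0.  ] w 1.005 q [ 1.11  0.33 -0.06  1.46  0.02  1.35 -0.09] 
 [[-0.904  0.     0.428]
 [-0.428 -0.    -0.904]
 [ 0.    -1.     0.   ]]
(array([-0.5182, -0.0517, -0.6355]), np.float64(25.31092340475726))
```

Call:
move_arm([
  {"offset":[-0.381,-0.072,-0.423],"yaw":25.3,"jaw":0},
  {"offset":[-0.381,-0.072,-0.423],"yaw":25.3,"jaw":0},
  {"offset":[-0.381,-0.072,-0.423],"yaw":25.3,"jaw":0},
  {"offset":[-0.381,-0.072,-0.423],"yaw":25.3,"jaw":0},
  {"offset":[-0.381,-0.072,-0.423],"yaw":25.3,"jaw":0},
  {"offset":[-0.381,-0.072,-0.423],"yaw":25.3,"jaw":0},
  {"offset":[-0.381,-0.072,-0.423],"yaw":25.3,"jaw":0},
  {"offset":[-0.381,-0.072,-0.423],"yaw":25.3,"jaw":0},
  {"offset":[-0.381,-0.072,-0.423],"yaw":25.3,"jaw":0},
  {"offset":[-0.381,-0.072,-0.423],"yaw":25.3,"jaw":0},
])

```text
clock: 2.33
position: [0.3861, -0.1672, 0.3011]
ee_rot: [-0.0, -0.707, 0.707, -0.0]
ft_force: [1.2, 0.2, 0.4]
grip_width: 1.002
```

```bash
python3 - <<'E'
from h import *
st();print(togo([.43,-.02,.32],[0,1,0]))
c=m.camera('wrist');print(c['mount'])
E
```

```text
t 2.33 pos [ 0.3861 -0.1672  0.3011] F [1.2 0.2 0.4] T [-0.03 -0.11  0.05] w 1.002 q [ 0.71 -0.14 -0.37  1.85 -0.05  1.41 -1.22] 
 [[-1.     0.001  0.   ]
 [-0.    -0.001 -1.   ]
 [-0.001 -1.     0.001]]
(array([-0.044 , -0.019 , -0.1472]), np.float64(0.008724274674335675))
[[-1.24528193e-03  9.62976440e-01  2.69582688e-01 -6.87380246e-02]
 [ 5.57070681e-04 -2.69582188e-01  9.62977224e-01 -1.28381906e-01]
 [ 9.99999069e-01  1.34935474e-03 -2.00740115e-04  1.36839991e-04]
 [ 0.00000000e+00  0.00000000e+00  0.00000000e+00  1.00000000e+00]]
```

Call:
move_arm([
  {"offset":[-0.097,-0.019,-0.163],"yaw":0,"jaw":0},
  {"offset":[-0.097,-0.019,-0.163],"yaw":0,"jaw":0},
  {"offset":[-0.097,-0.019,-0.163],"yaw":0,"jaw":0},
  {"offset":[-0.097,-0.019,-0.163],"yaw":0,"jaw":0},
  {"offset":[-0.097,-0.019,-0.163],"yaw":0,"jaw":0},
  {"offset":[-0.097,-0.019,-0.163],"yaw":0,"jaw":0},
  {"offset":[-0.097,-0.019,-0.163],"yaw":0,"jaw":0},
])

```text
clock: 2.97
position: [0.485, 0.0063, 0.3219]
ee_rot: [-0.004, 0.707, -0.707, 0.006]
ft_force: [0.2, -0.8, 0.0]
grip_width: 0.996
```

```bash
python3 - <<'E'
from h import *
np.set_printoptions(precision=4,suppress=True)
st()
c=cam('wrist')
for q,z in(('jar',0),('basket',.013),('bail_top',.067)):
    for r in m.spot_point(c,q)[:2]: print(q,round(r['confidence'],2),np.array(r['centre']),atz(c,r['centre'],z))
u,v=proj(c,[.445,-.004,.067]).astype(int);print(u,v)
x0,y0=max(u-100,0),max(v-80,0);print(x0,y0)
save(c,'w1.png',(x0,y0,x0+200,y0+150),4)
E
```

```text
t 2.97 pos [0.485  0.0063 0.3219] F [ 0.2 -0.8  0. ] T [-0.08 -0.07 -0.  ] w 0.996 q [ 0.51  0.02 -0.62  1.67  0.01  1.45 -1.67] 
 [[-1.     0.003  0.013]
 [-0.013  0.001 -1.   ]
 [-0.003 -1.    -0.001]]
jar 0.89 [290.5 194.4] [ 0.4544 -0.0109  0.    ]
basket 0.87 [292.2 197.1] [ 0.4533 -0.013   0.013 ]
bail_top 0.58 [295.4 205.8] [ 0.4544 -0.0149  0.067 ]
bail_top 0.23 [307.6  51.5] [ 0.6333 -0.0235  0.067 ]
286 212
186 132
```

View pics/w1.png

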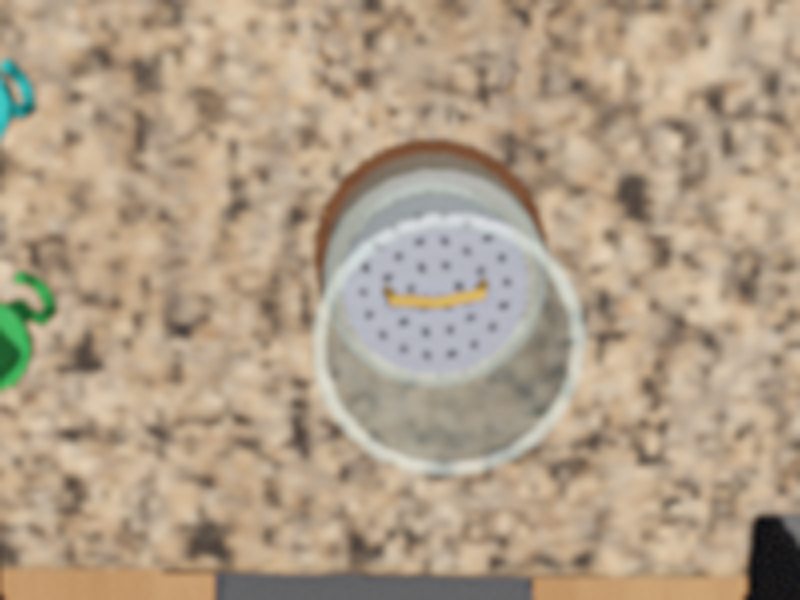

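The crop shows the jar rim centred near (450,342), and the bail running from (390,298) to (487,293) almost along world y. Next I turn these into positions.

```bash
python3 - <<'E'
from h import *
np.set_printoptions(precision=4,suppress=True)
c=cam('wrist'); st()
f=lambda u,v,z:atz(c,(186+u/4-.4,132+v/4-.4),z)
print('rim c',f(450,342,.12),'L',f(318,342,.12),'R',f(582,342,.12),'T',f(450,213,.12),'B',f(450,472,.12))
print('lid c',f(437,298,.046))
a,b=f(392,300,.06),f(485,295,.06);print(a,b,(a+b)/2,np.degrees(np.arctan2(*(a-b)[:2])))
a,b=f(388,291,.046),f(482,284,.046);print('feet',a,b,(a+b)/2,np.degrees(np.arctan2(*(a-b)[:2])))
print('top',f(438,302,.067))
# stand view from here by side cam: prong tips direction
print(togo([.464,.231,.32],[0,1,0]))
E
```

```text
t 3.22 pos [0.4842 0.0031 0.3218] F [0.1 0.2 0.5] T [ 0.01 -0.01 -0.06] w 1.003 q [ 0.52  0.02 -0.62  1.67  0.01  1.45 -1.67] 
 [[-1.     0.003  0.007]
 [-0.007 -0.    -1.   ]
 [-0.003 -1.     0.   ]]
rim c [ 0.4542 -0.0185  0.12  ] L [0.4539 0.0181 0.12  ] R [ 0.4545 -0.0552  0.12  ] T [ 0.4905 -0.0177  0.12  ] B [ 0.4155 -0.0195  0.12  ]
lid c [ 0.4476 -0.0187  0.046 ]
[ 0.4505 -0.0034  0.06  ] [ 0.4524 -0.0335  0.06  ] [ 0.4514 -0.0184  0.06  ] -3.6494158088426336
feet [ 0.4499 -0.0022  0.046 ] [ 0.4526 -0.0337  0.046 ] [ 0.4512 -0.018   0.046 ] -4.86167931418997
top [ 0.4517 -0.0179  0.067 ]
(array([ 0.0187,  0.0016, -0.228 ]), np.float64(0.39254734690823057))
```

Call:
move_arm([
  {"offset":[0.02,0.0,-0.228],"yaw":0.4,"jaw":0},
  {"offset":[0.02,0.0,-0.228],"yaw":0.4,"jaw":0},
  {"offset":[0.02,0.0,-0.228],"yaw":0.4,"jaw":0},
  {"offset":[0.02,0.0,-0.228],"yaw":0.4,"jaw":0},
  {"offset":[0.02,0.0,-0.228],"yaw":0.4,"jaw":0},
  {"offset":[0.02,0.0,-0.228],"yaw":0.4,"jaw":0},
  {"offset":[0.02,0.0,-0.228],"yaw":0.4,"jaw":0},
  {"offset":[0.02,0.0,-0.228],"yaw":0.4,"jaw":0},
  {"offset":[0.02,0.0,-0.228],"yaw":0.4,"jaw":0},
])

```text
clock: 3.97
position: [0.4631, 0.2295, 0.3215]
ee_rot: [-0.002, -0.707, 0.707, -0.0]
ft_force: [0.6, -0.8, 0.5]
grip_width: 0.997
```

```bash
python3 - <<'E'
from h import *
np.set_printoptions(precision=4,suppress=True)
st()
c=cam('wrist')
for q,z in(('hook_rod',.15),('rod_handle',.183),('fork_seat',.15),('stand',0)):
    for r in m.spot_point(c,q)[:2]: print(q,round(r['confidence'],2),np.array(r['centre']),atz(c,r['centre'],z))
u,v=proj(c,[.464,.231,.15]).astype(int);x0,y0=max(u-100,0),max(v-75,0);print(x0,y0)
save(c,'w2.png',(x0,y0,x0+200,y0+150),4)
d=c['depth'];vv,uu=np.nonzero(d>0);K=c['intrinsics']
P=(c['Rw']@(np.stack([(uu-K[0,2])/K[0,0],(vv-K[1,2])/K[1,1],np.ones_like(uu)])*d[vv,uu])).T+c['tw']
near=(abs(P[:,0]-.47)<.09)&(abs(P[:,1]-.231)<.08)
t=near&(abs(P[:,2]-.211)<.005);print('top',P[t].mean(0),t.sum(),cv2.minAreaRect(P[t][:,:2].astype(np.float32)))
for z in(.012,):
    t=near&(abs(P[:,2]-z)<.003);print('base',cv2.minAreaRect(P[t][:,:2].astype(np.float32)),t.sum())
t=near&(abs(P[:,2]-.15)<.004);q=P[t]
for x in np.arange(.42,.53,.01):
    s=q[abs(q[:,0]-x)<.003,1]
    if len(s):print(round(x,3),len(s),s.min(),s.max())
print(togo([.464,.231,.183],[0,1,0]))
E
```

```text
t 3.97 pos [0.4631 0.2295 0.3215] F [ 0.6 -0.8  0.5] T [-0.   -0.02  0.  ] w 0.997 q [ 0.23  0.13 -0.84  1.59  0.1   1.46 -2.2 ] 
 [[-1.     0.003 -0.002]
 [ 0.002 -0.001 -1.   ]
 [-0.003 -1.     0.001]]
hook_rod 0.89 [278.8 192.9] [0.4669 0.2294 0.15  ]
hook_rod 0.73 [191.1 140.4] [0.5175 0.3121 0.15  ]
rod_handle 0.97 [181.  142.9] [0.517  0.3116 0.183 ]
rod_handle 0.95 [372.4 142.4] [0.5173 0.1507 0.183 ]
fork_seat 0.57 [279.6 197.9] [0.4619 0.2286 0.15  ]
stand 0.77 [280.1 170.8] [0.4674 0.2275 0.    ]
177 120
top [0.4681 0.2289 0.2131] 748 ((0.4668992757797241, 0.22885575890541077), (0.022079959511756897, 0.021910155192017555), 5.43143367767334)
base ((0.47622838616371155, 0.2286369353532791), (0.09017416089773178, 0.11986484378576279), 86.53903198242188) 2370
0.44 37 0.2152156524694329 0.2464579615491829
0.45 25 0.2142809982880604 0.24522287863675532
0.46 18 0.21343214317906356 0.24506093833252296
0.47 3 0.2126206912196344 0.24384986105313983
0.48 91 0.21272363053657373 0.2437834057649253
0.49 122 0.21186494766718575 0.24364137059573007
0.5 115 0.2110787863969761 0.24256269026854288
0.51 225 0.20833251457373 0.24445521172650753
0.52 42 0.22075492715736622 0.24237738892979632
(array([-0.0005,  0.1387, -0.0012]), np.float64(-0.11424846274474021))
```

View pics/w2.png

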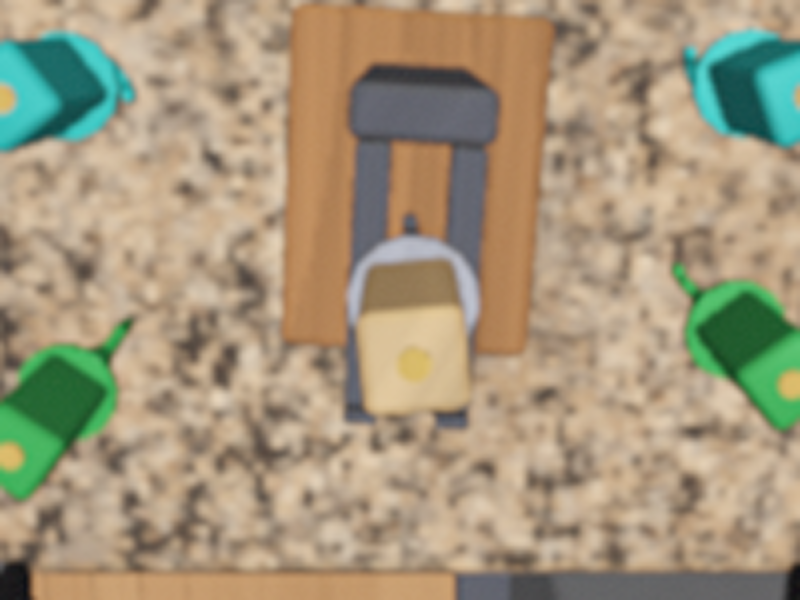

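Call:
move_arm([
  {"offset":[-0.0035,0.04,0.0005],"yaw":-4.5,"jaw":0},
  {"offset":[-0.0035,0.08,0.0005],"yaw":-4.5,"jaw":0},
  {"offset":[-0.0035,0.11,0.0005],"yaw":-4.5,"jaw":0},
  {"offset":[-0.0035,0.13,0.0005],"yaw":-4.5,"jaw":0},
  {"offset":[-0.0035,0.1385,0.0005],"yaw":-4.5,"jaw":0},
  {"offset":[-0.0035,0.1385,0.0005],"yaw":-4.5,"jaw":0},
])

```text
clock: 4.72
position: [0.4663, 0.2285, 0.1817]
ee_rot: [0.027, -0.706, 0.707, -0.027]
ft_force: [-0.2, -1.1, -0.4]
grip_width: 1.003
```

```bash
python3 - <<'E'
from h import *
st();print(togo([.467,.229,.183],[-.078,.997,0]))
E
```

```text
t 4.72 pos [0.4663 0.2285 0.1817] F [-0.2 -1.1 -0.4] T [ 0.04 -0.01 -0.  ] w 1.003 q [ 0.2   0.25 -0.84  1.79  0.2   1.19 -2.19] 
 [[-0.997  0.     0.076]
 [-0.076 -0.002 -0.997]
 [-0.    -1.     0.002]]
(array([-0.0007, -0.0013, -0.0005]), np.float64(-0.12285814701510844))
```

Call:
move_arm([
  {"offset":[0,0,0],"yaw":0,"jaw":255},
  {"offset":[0,0,0],"yaw":0,"jaw":255},
  {"offset":[0,0,0],"yaw":0,"jaw":255},
  {"offset":[0,0,0],"yaw":0,"jaw":255},
  {"offset":[0,0,0],"yaw":0,"jaw":255},
  {"offset":[0,0,0],"yaw":0,"jaw":255},
  {"offset":[0,0,0],"yaw":0,"jaw":255},
  {"offset":[0,0,0],"yaw":0,"jaw":255},
], squeeze=90)

```text
clock: 5.38
position: [0.4668, 0.2287, 0.1826]
ee_rot: [0.026, -0.706, 0.707, -0.027]
ft_force: [-1.7, -1.1, 5.9]
grip_width: 0.248
```

```bash
python3 - <<'E'
from h import *
st()
E
```

```text
t 5.38 pos [0.4668 0.2287 0.1826] F [-1.7 -1.1  5.9] T [-0.12  0.12  0.01] w 0.248 q [ 0.2   0.24 -0.84  1.79  0.2   1.19 -2.19] 
 [[-0.997  0.002  0.076]
 [-0.076 -0.001 -0.997]
 [-0.002 -1.     0.001]]
```

Call:
move_arm([
  {"offset":[0,-0.006,0],"yaw":0,"jaw":255},
  {"offset":[0,-0.012,0],"yaw":0,"jaw":255},
  {"offset":[0,-0.012,0],"yaw":0,"jaw":255},
  {"offset":[0.02,-0.012,-0.0027],"yaw":0,"jaw":255},
  {"offset":[0.04,-0.012,-0.0055],"yaw":0,"jaw":255},
  {"offset":[0.06,-0.012,-0.0083],"yaw":0,"jaw":255},
  {"offset":[0.075,-0.012,-0.0104],"yaw":0,"jaw":255},
  {"offset":[0.075,-0.012,-0.0104],"yaw":0,"jaw":255},
])

```text
clock: 6.05
position: [0.3887, 0.234, 0.1944]
ee_rot: [0.027, -0.706, 0.708, -0.028]
ft_force: [-0.0, 0.4, -0.5]
grip_width: 0.249
```

```bash
python3 - <<'E'
from h import *
st()
c=cam('side');o=m.get_obs()
p=o['position'];u,v=proj(c,[p[0],p[1],p[2]-.07]);print(u,v)
x0,y0=int(u-50),int(v-40)
save(c,'s3.png',(x0,y0,x0+100,y0+80),7);print(x0,y0)
for z in(.1,.09,.08,.07,.06,.05,.04): print(z,(proj(c,[p[0],p[1],z])-[x0,y0])*7)
print(togo([.44,-.014,.26],[-.078,.997,0]))
E
```

```text
t 6.05 pos [0.3887 0.234  0.1944] F [-0.   0.4 -0.5] T [ 0.04 -0.03  0.03] w 0.249 q [ 0.24  0.05 -0.89  1.93  0.05  1.18 -2.16] 
 [[-0.997  0.002  0.078]
 [-0.078 -0.003 -0.997]
 [-0.002 -1.     0.003]]
326.1889771070557 300.701117681431
276 260
0.1 [343.05917215 339.3847373 ]
0.09 [339.8061505 360.8297648]
0.08 [336.60766215 381.91529023]
0.07 [333.46234721 402.65027843]
0.06 [330.36889063 423.04339861]
0.05 [327.32602038 443.10303647]
0.04 [324.33250569 462.83730567]
(array([-0.0306, -0.0646,  0.2508]), np.float64(-0.06095968518434347))
```

View pics/s3.png

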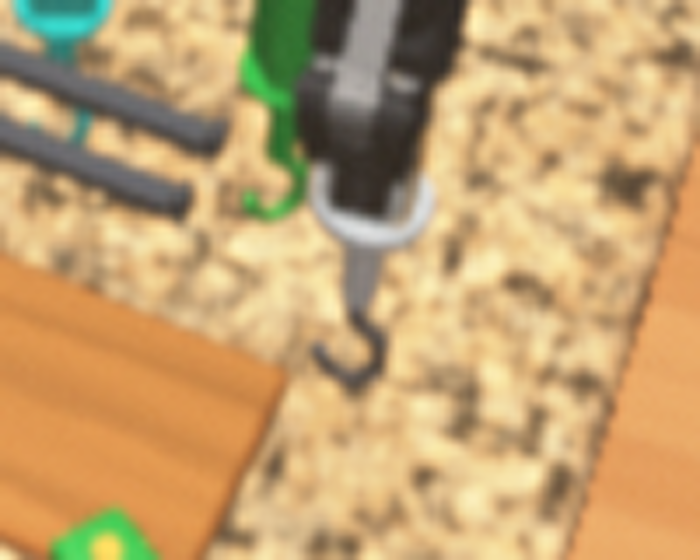

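The hook shows its mouth toward world +x, with the U's bottom at (350,390), which puts the pull-out at roughly 13 mm. Next I raise the rod and go above the jar.

Call:
move_arm([
  {"offset":[0,-0.04,0],"yaw":0,"jaw":255},
  {"offset":[0,-0.081,0],"yaw":0,"jaw":255},
  {"offset":[0,-0.081,0.01],"yaw":0,"jaw":255},
  {"offset":[-0.0276,-0.081,0.2535],"yaw":0,"jaw":255},
  {"offset":[-0.0276,-0.081,0.2535],"yaw":0,"jaw":255},
  {"offset":[-0.0276,-0.081,0.2535],"yaw":0,"jaw":255},
  {"offset":[-0.0276,-0.081,0.2535],"yaw":0,"jaw":255},
  {"offset":[-0.0276,-0.081,0.2535],"yaw":0,"jaw":255},
  {"offset":[-0.0276,-0.081,0.2535],"yaw":0,"jaw":255},
  {"offset":[-0.0276,-0.081,0.2535],"yaw":0,"jaw":255},
])

```text
clock: 6.93
position: [0.4381, -0.0252, 0.276]
ee_rot: [0.023, -0.705, 0.708, -0.024]
ft_force: [-0.3, 0.2, -1.1]
grip_width: 0.25
```

Call:
move_arm([
  {"offset":[0,0,0.0],"yaw":0,"jaw":255},
  {"offset":[0,0,0.0],"yaw":0,"jaw":255},
  {"offset":[0,0,0.0],"yaw":0,"jaw":255},
])

```text
clock: 7.18
position: [0.4383, -0.0249, 0.2759]
ee_rot: [0.023, -0.705, 0.708, -0.024]
ft_force: [-0.2, 1.1, -1.7]
grip_width: 0.242
```

```bash
python3 - <<'E'
from h import *
np.set_printoptions(precision=4,suppress=True)
st()
c=cam('wrist')
for q,z in(('jar',0),('basket',.013),('bail_top',.067)):
    for r in m.spot_point(c,q)[:2]: print(q,round(r['confidence'],2),np.array(r['centre']),atz(c,r['centre'],z))
p=m.get_obs()['position']
print('U bottom proj',proj(c,p-[0,0,.1186]),'bail',proj(c,[.4515,-.0165,.067]))
u,v=proj(c,[.4515,-.0165,.067]).astype(int);x0,y0=max(u-80,0),max(v-50,0);print(x0,y0)
save(c,'w4.png',(x0,y0,x0+160,y0+120),5)
E
```

```text
t 7.18 pos [ 0.4383 -0.0249  0.2759] F [-0.2  1.1 -1.7] T [ 0.07 -0.02 -0.02] w 0.242 q [ 0.52 -0.08 -0.53  1.85 -0.04  1.35 -1.51] 
 [[-0.998  0.002  0.067]
 [-0.067 -0.004 -0.998]
 [-0.002 -1.     0.004]]
jar 0.67 [267.9 167.6] [ 0.452  -0.0107  0.    ]
jar 0.33 [385.5   6.1] [ 0.6453 -0.134   0.    ]
basket 0.96 [270.7 165.5] [ 0.4566 -0.0143  0.013 ]
bail_top 0.78 [267.3 176.9] [ 0.4509 -0.0122  0.067 ]
bail_top 0.16 [277.6 250.6] [ 0.365  -0.0292  0.067 ]
U bottom proj [277.6223 210.998 ] bail [271.2853 176.5926]
191 126
```

View pics/w4.png

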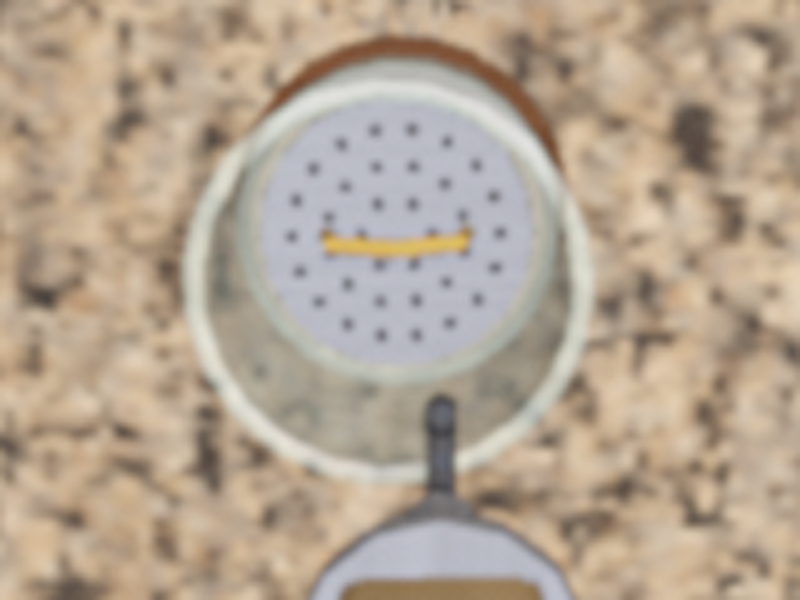

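The bail runs from (327,244) to (468,240), the rim is centred near (389,280), and the hook tip is at (441,405).

```bash
python3 - <<'E'
from h import *
np.set_printoptions(precision=4,suppress=True)
c=cam('wrist'); st(); o=m.get_obs(); R=Ro.from_quat(o['ee_rot']).as_matrix(); p=o['position']
f=lambda u,v,z:atz(c,(191+u/5-.4,126+v/5-.4),z)
T=lambda X:R.T@(X-p)
def sh(n,X):print(n,X,'tool',T(X))
sh('rim',f(389,280,.12)); print(f(186,280,.12)-f(592,280,.12),f(389,78,.12)-f(389,482,.12))
for n,a,b in(('corner',f(327,244,.06),f(468,240,.06)),('feet',f(328,235,.046),f(466,233,.046))):
    sh(n,(a+b)/2);print(np.degrees(np.arctan2(*(b-a)[:2])), np.linalg.norm(a-b))
sh('top',f(398,248,.068))
sh('lid',f(397,233,.046))
sh('hooktip',f(441,405,p[2]-.1186+.015))
E
```

```text
t 7.43 pos [ 0.4381 -0.0245  0.2761] F [-0.5  0.2 -2.1] T [-0.03 -0.02  0.01] w 0.249 q [ 0.52 -0.08 -0.53  1.85 -0.04  1.35 -1.51] 
 [[-0.998  0.002  0.068]
 [-0.068 -0.004 -0.998]
 [-0.002 -1.     0.004]]
rim [ 0.4551 -0.0142  0.12  ] tool [-0.0174  0.156  -0.0098]
[-0.0052  0.075   0.    ] [0.0757 0.0046 0.    ]
corner [ 0.453  -0.0145  0.06  ] tool [-0.0151  0.216  -0.0099]
174.4137684563276 0.031446254891778304
feet [ 0.4527 -0.0141  0.046 ] tool [-0.0148  0.23   -0.0105]
175.2119631559804 0.031970516803045496
top [ 0.453  -0.0148  0.068 ] tool [-0.0151  0.208  -0.0096]
lid [ 0.4529 -0.014   0.046 ] tool [-0.0151  0.23   -0.0105]
hooktip [ 0.4456 -0.0244  0.1725] tool [-0.0073  0.1036 -0.0001]
```

Call:
move_arm([
  {"offset":[0.0005,0,-0.0098],"yaw":-0.5,"jaw":255},
  {"offset":[0.0005,0,-0.0098],"yaw":-0.5,"jaw":255},
  {"offset":[0.0005,0.02,-0.0098],"yaw":-0.5,"jaw":255},
  {"offset":[0.0005,0.04,-0.0098],"yaw":-0.5,"jaw":255},
  {"offset":[0.0005,0.06,-0.0098],"yaw":-0.5,"jaw":255},
  {"offset":[0.0005,0.08,-0.0098],"yaw":-0.5,"jaw":255},
  {"offset":[0.0005,0.095,-0.0098],"yaw":-0.5,"jaw":255},
  {"offset":[0.0005,0.1,-0.0098],"yaw":-0.5,"jaw":255},
  {"offset":[0.0005,0.1,-0.0098],"yaw":-0.5,"jaw":255},
  {"offset":[0.0005,0.1,-0.0098],"yaw":-0.5,"jaw":255},
])

```text
clock: 8.27
position: [0.4375, -0.0149, 0.1767]
ee_rot: [0.026, -0.705, 0.708, -0.028]
ft_force: [0.1, -0.0, -1.5]
grip_width: 0.246
```

```bash
python3 - <<'E'
from h import *
st();print(togo([.453,-.0145,.15]))
E
```

```text
t 8.27 pos [ 0.4375 -0.0149  0.1767] F [ 0.1 -0.  -1.5] T [ 0.02 -0.02  0.02] w 0.246 q [ 0.5   0.   -0.56  2.    0.01  1.14 -1.56] 
 [[-0.997  0.003  0.077]
 [-0.077 -0.004 -0.997]
 [-0.003 -1.     0.004]]
(array([-0.0155,  0.0268,  0.0007]), None)
```

Call:
move_arm([
  {"offset":[0,0.003,0],"yaw":0,"jaw":255},
  {"offset":[0,0.006,0],"yaw":0,"jaw":255},
  {"offset":[0,0.007,0],"yaw":0,"jaw":255},
  {"offset":[0,0.007,0],"yaw":0,"jaw":255},
])

```text
clock: 8.6
position: [0.4375, -0.015, 0.1697]
ee_rot: [0.026, -0.705, 0.708, -0.028]
ft_force: [-0.2, 0.4, -1.0]
grip_width: 0.243
```

Call:
move_arm([
  {"offset":[0,0.001,0],"yaw":0,"jaw":255},
  {"offset":[0,0.002,0],"yaw":0,"jaw":255},
  {"offset":[0,0.002,0],"yaw":0,"jaw":255},
])

```text
clock: 8.85
position: [0.4374, -0.015, 0.1676]
ee_rot: [0.026, -0.705, 0.708, -0.028]
ft_force: [-0.5, 0.2, -2.1]
grip_width: 0.24
```

Call:
move_arm([
  {"offset":[0,0.001,0],"yaw":0,"jaw":255},
  {"offset":[0,0.0015,0],"yaw":0,"jaw":255},
  {"offset":[0,0.0015,0],"yaw":0,"jaw":255},
])

```text
clock: 9.1
position: [0.4374, -0.015, 0.166]
ee_rot: [0.026, -0.705, 0.708, -0.028]
ft_force: [-0.4, 0.3, -1.0]
grip_width: 0.247
```

Call:
move_arm([
  {"offset":[0,0.001,0],"yaw":0,"jaw":255},
  {"offset":[0,0.001,0],"yaw":0,"jaw":255},
])

```text
clock: 9.27
position: [0.4373, -0.015, 0.1648]
ee_rot: [0.026, -0.705, 0.708, -0.028]
ft_force: [0.1, 0.6, -1.1]
grip_width: 0.245
```

Call:
move_arm([
  {"offset":[0,0.001,0],"yaw":0,"jaw":255},
  {"offset":[0,0.001,0],"yaw":0,"jaw":255},
])

```text
clock: 9.43
position: [0.4372, -0.015, 0.1636]
ee_rot: [0.027, -0.705, 0.708, -0.028]
ft_force: [-0.2, 0.6, -2.6]
grip_width: 0.245
```

Call:
move_arm([
  {"offset":[0,0.001,0],"yaw":0,"jaw":255},
  {"offset":[0,0.001,0],"yaw":0,"jaw":255},
])

```text
clock: 9.6
position: [0.4371, -0.0151, 0.1624]
ee_rot: [0.027, -0.705, 0.708, -0.028]
ft_force: [0.7, -0.0, -1.9]
grip_width: 0.247
```

Call:
move_arm([
  {"offset":[0,0.001,0],"yaw":0,"jaw":255},
  {"offset":[0,0.001,0],"yaw":0,"jaw":255},
])

```text
clock: 9.77
position: [0.437, -0.0151, 0.1612]
ee_rot: [0.027, -0.705, 0.708, -0.028]
ft_force: [1.0, -0.4, -1.2]
grip_width: 0.244
```

Call:
move_arm([
  {"offset":[0,0.001,0],"yaw":0,"jaw":255},
  {"offset":[0,0.001,0],"yaw":0,"jaw":255},
])

```text
clock: 9.93
position: [0.4369, -0.0151, 0.1601]
ee_rot: [0.027, -0.705, 0.708, -0.028]
ft_force: [0.4, -0.3, -2.1]
grip_width: 0.248
```

Call:
move_arm([
  {"offset":[0,0.001,0],"yaw":0,"jaw":255},
  {"offset":[0,0.001,0],"yaw":0,"jaw":255},
])

```text
clock: 10.1
position: [0.4368, -0.0151, 0.1589]
ee_rot: [0.027, -0.705, 0.708, -0.028]
ft_force: [-0.7, 0.1, -1.6]
grip_width: 0.245
```

```bash
python3 - <<'E'
from h import *
st(); p=m.get_obs()['position']
c=cam('side');u,v=proj(c,[.453,-.0145,.067]);x0,y0=int(u-40),int(v-40)
save(c,'s5.png',(x0,y0,x0+80,y0+60),10)
print((proj(c,[.453,-.0145,.067])-[x0,y0])*10)
for z in(.06,.055,.05,.046): print(z,(proj(c,[p[0],p[1],z])-[x0,y0])*10)
E
```

```text
t 10.1 pos [ 0.4368 -0.0151  0.1589] F [-0.7  0.1 -1.6] T [ 0.04  0.06 -0.04] w 0.245 q [ 0.49  0.02 -0.57  2.02  0.02  1.1  -1.57] 
 [[-0.997  0.001  0.077]
 [-0.077 -0.004 -0.997]
 [-0.001 -1.     0.004]]
[408.82396981 403.25213708]
0.06 [471.27513666 441.43960663]
0.055 [469.02863031 456.16385053]
0.05 [466.79711702 470.78982558]
0.046 [465.0226008  482.42051139]
```

View pics/s5.png

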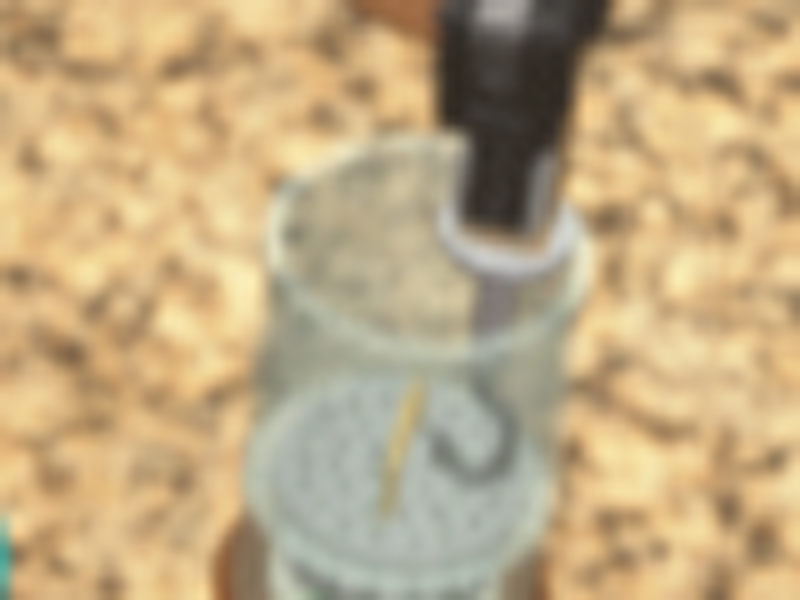

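The hook sits just right of the bail, its U bottom at (475,485) near the lid, but not touching yet. I keep feeling down.

Call:
move_arm([
  {"offset":[0,0.001,0],"yaw":0,"jaw":255},
  {"offset":[0,0.001,0],"yaw":0,"jaw":255},
])

```text
clock: 10.32
position: [0.437, -0.0151, 0.158]
ee_rot: [0.027, -0.705, 0.708, -0.028]
ft_force: [0.4, -0.3, 1.7]
grip_width: 0.246
```

Call:
move_arm([
  {"offset":[0,0.001,0],"yaw":0,"jaw":255},
  {"offset":[0,0.001,0],"yaw":0,"jaw":255},
])

```text
clock: 10.48
position: [0.4374, -0.0151, 0.1576]
ee_rot: [0.027, -0.705, 0.708, -0.028]
ft_force: [-1.9, -0.9, 6.7]
grip_width: 0.244
```

Call:
move_arm([
  {"offset":[0,0.001,0],"yaw":0,"jaw":255},
  {"offset":[0,0.001,0],"yaw":0,"jaw":255},
])

```text
clock: 10.65
position: [0.4377, -0.015, 0.1575]
ee_rot: [0.026, -0.705, 0.708, -0.028]
ft_force: [-3.6, -0.0, 10.0]
grip_width: 0.245
```

Touch on the lid came at TCP z ≈ 0.158. I raise 2 mm and slide the tip under the wire.

Call:
move_arm([
  {"offset":[0,-0.002,0],"yaw":0,"jaw":255},
  {"offset":[0,-0.0024,0],"yaw":0,"jaw":255},
  {"offset":[0,-0.0024,0],"yaw":0,"jaw":255},
  {"offset":[0,-0.0024,0],"yaw":0,"jaw":255},
])

```text
clock: 10.98
position: [0.4376, -0.015, 0.1597]
ee_rot: [0.026, -0.705, 0.708, -0.028]
ft_force: [0.2, -0.1, -1.2]
grip_width: 0.247
```

Call:
move_arm([
  {"offset":[-0.002,0,0],"yaw":0,"jaw":255},
  {"offset":[-0.004,0,0],"yaw":0,"jaw":255},
  {"offset":[-0.006,0,0],"yaw":0,"jaw":255},
  {"offset":[-0.006,0,0],"yaw":0,"jaw":255},
])

```text
clock: 11.32
position: [0.4439, -0.0145, 0.1597]
ee_rot: [0.026, -0.705, 0.708, -0.028]
ft_force: [-0.1, -0.5, -0.0]
grip_width: 0.251
```

Call:
move_arm([
  {"offset":[-0.002,0,0],"yaw":0,"jaw":255},
  {"offset":[-0.004,0,0],"yaw":0,"jaw":255},
  {"offset":[-0.006,0,0.0],"yaw":0,"jaw":255},
  {"offset":[-0.008,0,0],"yaw":0,"jaw":255},
  {"offset":[-0.009,0,0],"yaw":0,"jaw":255},
  {"offset":[-0.009,0,0],"yaw":0,"jaw":255},
])

```text
clock: 11.82
position: [0.4531, -0.0138, 0.1597]
ee_rot: [0.026, -0.705, 0.708, -0.028]
ft_force: [-1.0, 0.1, -1.4]
grip_width: 0.248
```

```bash
python3 - <<'E'
from h import *
st();print(togo([.453,-.0145,.17]))
E
```

```text
t 11.82 pos [ 0.4531 -0.0138  0.1597] F [-1.   0.1 -1.4] T [ 0.01 -0.    0.  ] w 0.248 q [ 0.49  0.06 -0.57  1.98  0.04  1.1  -1.6 ] 
 [[-0.997  0.003  0.077]
 [-0.077 -0.004 -0.997]
 [-0.002 -1.     0.004]]
(array([ 0.0002, -0.0103,  0.0008]), None)
```

Call:
move_arm([
  {"offset":[0,-0.004,0.0007],"yaw":0,"jaw":255},
  {"offset":[0,-0.008,0.0007],"yaw":0,"jaw":255},
  {"offset":[0,-0.011,0.0007],"yaw":0,"jaw":255},
  {"offset":[0,-0.013,0.0007],"yaw":0,"jaw":255},
  {"offset":[0,-0.015,0.0007],"yaw":0,"jaw":255},
  {"offset":[0,-0.017,0.0007],"yaw":0,"jaw":255},
  {"offset":[0,-0.018,0.0007],"yaw":0,"jaw":255},
  {"offset":[0,-0.018,0.0007],"yaw":0,"jaw":255},
])

```text
clock: 12.48
position: [0.4532, -0.0143, 0.1778]
ee_rot: [0.026, -0.705, 0.708, -0.028]
ft_force: [0.6, -0.3, -2.6]
grip_width: 0.246
```

Call:
move_arm([
  {"offset":[0,0,0],"yaw":0,"jaw":255},
  {"offset":[0,0,0],"yaw":0,"jaw":255},
])

```text
clock: 12.65
position: [0.4531, -0.0143, 0.1777]
ee_rot: [0.026, -0.705, 0.708, -0.028]
ft_force: [-0.3, -0.2, -3.9]
grip_width: 0.25
```

Call:
move_arm([
  {"offset":[0,-0.005,0],"yaw":0,"jaw":255},
  {"offset":[0,-0.015,0],"yaw":0,"jaw":255},
  {"offset":[0,-0.028,0],"yaw":0,"jaw":255},
  {"offset":[0,-0.041,0],"yaw":0,"jaw":255},
  {"offset":[0,-0.054,0],"yaw":0,"jaw":255},
  {"offset":[0,-0.067,0],"yaw":0,"jaw":255},
  {"offset":[0,-0.08,0],"yaw":0,"jaw":255},
  {"offset":[0,-0.093,0],"yaw":0,"jaw":255},
  {"offset":[0,-0.106,0],"yaw":0,"jaw":255},
  {"offset":[0,-0.118,0],"yaw":0,"jaw":255},
])

```text
clock: 13.48
position: [0.4528, -0.0137, 0.2975]
ee_rot: [0.026, -0.705, 0.708, -0.029]
ft_force: [0.6, -0.5, -2.0]
grip_width: 0.247
```

Call:
move_arm([
  {"offset":[0,-0.01,0],"yaw":0,"jaw":255},
  {"offset":[0,-0.016,0],"yaw":0,"jaw":255},
  {"offset":[0,-0.018,0],"yaw":0,"jaw":255},
  {"offset":[0,-0.018,0],"yaw":0,"jaw":255},
  {"offset":[0,-0.018,0],"yaw":0,"jaw":255},
])

```text
clock: 13.9
position: [0.4525, -0.0137, 0.315]
ee_rot: [0.026, -0.705, 0.708, -0.028]
ft_force: [0.3, 0.4, -3.0]
grip_width: 0.245
```

```bash
python3 - <<'E'
from h import *
np.set_printoptions(precision=4,suppress=True)
st(); p=m.get_obs()['position']
c=cam('side');print(m.spot_point(c,'coaster')[:2],[ (round(r['confidence'],2),r['centre']) for r in m.spot_point(c,'basket')[:2]])
for r in m.spot_point(c,'coaster')[:2]: print(atz(c,r['centre'],.005))
u,v=proj(c,p-[0,0,.12]);x0,y0=int(u-70),int(v-60)
save(c,'s6.png',(x0,y0,x0+140,y0+110),5)
E
```

```text
t 13.9 pos [ 0.4525 -0.0137  0.315 ] F [ 0.3  0.4 -3. ] T [-0.02  0.07 -0.04] w 0.245 q [ 0.51 -0.06 -0.55  1.76 -0.03  1.43 -1.53] 
 [[-0.997  0.003  0.077]
 [-0.077 -0.004 -0.997]
 [-0.003 -1.     0.004]]
[{'centre': [338.8, 178.1], 'confidence': 0.46}] []
[ 0.5076 -0.2883  0.005 ]
```

View pics/s6.png

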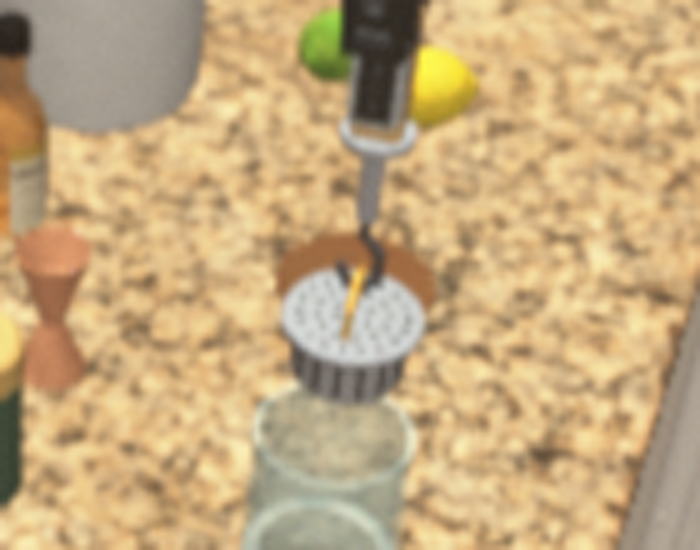

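The side picture shows the basket hanging on the hook at (350,320), clear of the jar rim. Next I carry it smoothly to the coaster.

Call:
move_arm([
  {"offset":[-0.001,0,0.006],"yaw":0,"jaw":255},
  {"offset":[-0.002,0,0.018],"yaw":0,"jaw":255},
  {"offset":[-0.005,0,0.036],"yaw":0,"jaw":255},
  {"offset":[-0.007,0,0.056],"yaw":0,"jaw":255},
  {"offset":[-0.01,0,0.076],"yaw":0,"jaw":255},
  {"offset":[-0.012,0,0.096],"yaw":0,"jaw":255},
  {"offset":[-0.015,0,0.116],"yaw":0,"jaw":255},
  {"offset":[-0.017,0,0.132],"yaw":0,"jaw":255},
  {"offset":[-0.019,0,0.144],"yaw":0,"jaw":255},
  {"offset":[-0.019,0,0.15],"yaw":0,"jaw":255},
])

```text
clock: 14.93
position: [0.4831, -0.164, 0.3153]
ee_rot: [0.026, -0.705, 0.708, -0.027]
ft_force: [-0.1, 0.2, -2.2]
grip_width: 0.248
```

```bash
cat > co.py <<'E'
from h import *
from scipy.optimize import least_squares
np.set_printoptions(precision=4,suppress=True)
st()
for n in('scene','side','wrist'):
    c=cam(n); hsv=cv2.cvtColor(c['pixels'],cv2.COLOR_RGB2HSV).astype(int)
    u,v=proj(c,[.506,-.271,.005])
    mk=(hsv[...,0]<14)&(hsv[...,1]>110)&(hsv[...,2]>50)&(hsv[...,2]<190)
    mk=cv2.morphologyEx(mk.astype(np.uint8),cv2.MORPH_OPEN,np.ones((3,3)))
    vv,uu=np.nonzero(mk); P=np.array([atz(c,(a,b),.005) for a,b in zip(uu,vv)])
    P=P[np.linalg.norm(P[:,:2]-[.506,-.271],axis=1)<.08] if len(P) else P
    print(n,u,v,len(P))
    if len(P)<30: continue
    h=cv2.convexHull(P[:,:2].astype(np.float32))[:,0]
    print(cv2.minEnclosingCircle(P[:,:2].astype(np.float32)),P.min(0),P.max(0))
    save(c,n+'co.png',(int(u)-60,max(0,int(v)-50),int(u)+60,int(v)+50),5)
E
python3 co.py
```

```text
t 14.93 pos [ 0.4831 -0.164   0.3153] F [-0.1  0.2 -2.2] T [-0.02  0.02  0.02] w 0.248 q [ 0.63  0.07 -0.41  1.64  0.03  1.44 -1.28] 
 [[-0.997  0.002  0.075]
 [-0.075 -0.004 -0.997]
 [-0.002 -1.     0.004]]
scene 363.9207078264018 229.3740931462648 370
((0.5041833519935608, -0.268481969833374), 0.05019790306687355) [ 0.4562 -0.3171  0.005 ] [ 0.5518 -0.22    0.005 ]
side 337.64018935210623 181.5216981758056 110
((0.5087207555770874, -0.27375978231430054), 0.044011715799570084) [ 0.4718 -0.3166  0.005 ] [ 0.5393 -0.231   0.005 ]
wrist 355.99465922681844 164.45585814331932 2011
((0.5096181631088257, -0.27437254786491394), 0.04673102870583534) [ 0.4634 -0.3209  0.005 ] [ 0.5559 -0.229   0.005 ]
```

Call:
move_arm([
  {"offset":[-0.001,0,0.006],"yaw":0,"jaw":255},
  {"offset":[-0.003,0,0.018],"yaw":0,"jaw":255},
  {"offset":[-0.006,0,0.036],"yaw":0,"jaw":255},
  {"offset":[-0.008,0.006,0.056],"yaw":0,"jaw":255},
  {"offset":[-0.011,0.016,0.076],"yaw":0,"jaw":255},
  {"offset":[-0.014,0.03,0.092],"yaw":0,"jaw":255},
  {"offset":[-0.0155,0.045,0.104],"yaw":0,"jaw":255},
  {"offset":[-0.0165,0.06,0.1095],"yaw":0,"jaw":255},
  {"offset":[-0.0166,0.072,0.1106],"yaw":0,"jaw":255},
  {"offset":[-0.0166,0.078,0.1106],"yaw":0,"jaw":255},
])

```text
clock: 15.92
position: [0.5077, -0.2718, 0.2359]
ee_rot: [0.027, -0.706, 0.708, -0.027]
ft_force: [-0.2, 0.3, -2.9]
grip_width: 0.249
```

Call:
move_arm([
  {"offset":[0,0,0],"yaw":0,"jaw":255},
  {"offset":[0,0,0],"yaw":0,"jaw":255},
  {"offset":[0,0,0],"yaw":0,"jaw":255},
])

```text
clock: 16.17
position: [0.5081, -0.2717, 0.2367]
ee_rot: [0.027, -0.705, 0.708, -0.028]
ft_force: [0.7, 0.2, -3.5]
grip_width: 0.245
```

```bash
python3 co.py; python3 - <<'E'
from h import *
np.set_printoptions(precision=4,suppress=True)
p=m.get_obs()['position']; c=cam('wrist')
print([(round(r['confidence'],2),r['centre'],atz(c,r['centre'],p[2]-.159)) for r in m.spot_point(c,'basket')[:1]])
print([(round(r['confidence'],2),r['centre'],atz(c,r['centre'],p[2]-.105)) for r in m.spot_point(c,'bail_top')[:1]])
save(c,'w7.png',(130,80,430,305),2.6)
E
```

```text
t 16.17 pos [ 0.5081 -0.2717  0.2367] F [ 0.7  0.2 -3.5] T [ 0.02 -0.01 -0.03] w 0.245 q [ 0.7   0.25 -0.34  1.6   0.09  1.3  -1.15] 
 [[-0.997  0.001  0.077]
 [-0.077 -0.003 -0.997]
 [-0.001 -1.     0.003]]
scene 363.9207078264018 229.3740931462648 365
((0.5041833519935608, -0.268481969833374), 0.05019790306687355) [ 0.4562 -0.3176  0.005 ] [ 0.5518 -0.22    0.005 ]
side 337.64018935210623 181.5216981758056 57
((0.49776923656463623, -0.29414618015289307), 0.026188818737864494) [ 0.4743 -0.3154  0.005 ] [ 0.5238 -0.28    0.005 ]
wrist 277.4245206988826 186.69281023191985 1579
((0.5093191862106323, -0.2747444212436676), 0.046983979642391205) [ 0.4953 -0.3215  0.005 ] [ 0.5553 -0.2289  0.005 ]
[(0.85, [277.0, 195.9], array([ 0.5113, -0.2703,  0.0778]))]
[(0.88, [279.7, 215.5], array([ 0.508 , -0.2728,  0.1318]))]
```

View pics/w7.png

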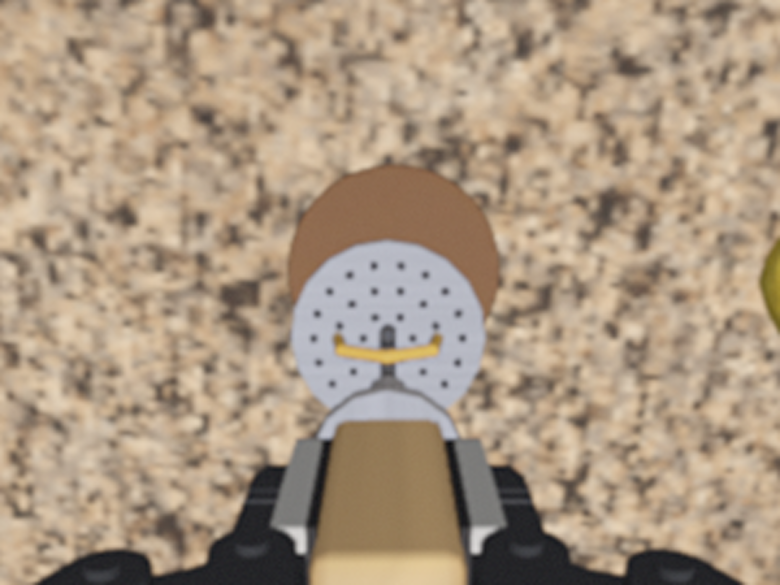

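The wrist view shows the basket level over the coaster, the lid centred at column 388 against about 394 for the coaster. I correct by 2.7 mm and lower.

Call:
move_arm([
  {"offset":[0,0.005,0.0015],"yaw":0,"jaw":255},
  {"offset":[0,0.015,0.0027],"yaw":0,"jaw":255},
  {"offset":[0,0.027,0.0027],"yaw":0,"jaw":255},
  {"offset":[0,0.039,0.0027],"yaw":0,"jaw":255},
  {"offset":[0,0.05,0.0027],"yaw":0,"jaw":255},
  {"offset":[0,0.059,0.0027],"yaw":0,"jaw":255},
  {"offset":[0,0.064,0.0027],"yaw":0,"jaw":255},
  {"offset":[0,0.066,0.0027],"yaw":0,"jaw":255},
  {"offset":[0,0.066,0.0027],"yaw":0,"jaw":255},
  {"offset":[0,0.066,0.0027],"yaw":0,"jaw":255},
])

```text
clock: 17.3
position: [0.5084, -0.2747, 0.1707]
ee_rot: [0.027, -0.705, 0.708, -0.028]
ft_force: [-0.5, -0.9, -3.0]
grip_width: 0.246
```

Call:
move_arm([
  {"offset":[0,0.001,0],"yaw":0,"jaw":255},
  {"offset":[0,0.002,0],"yaw":0,"jaw":255},
  {"offset":[0,0.003,0],"yaw":0,"jaw":255},
  {"offset":[0,0.004,0],"yaw":0,"jaw":255},
  {"offset":[0,0.005,0],"yaw":0,"jaw":255},
  {"offset":[0,0.005,0],"yaw":0,"jaw":255},
])

```text
clock: 17.8
position: [0.5083, -0.2747, 0.1655]
ee_rot: [0.027, -0.705, 0.708, -0.027]
ft_force: [0.1, 0.4, -3.0]
grip_width: 0.246
```

Call:
move_arm([
  {"offset":[0,0.001,0],"yaw":0,"jaw":255},
  {"offset":[0,0.002,0],"yaw":0,"jaw":255},
  {"offset":[0,0.003,0],"yaw":0,"jaw":255},
  {"offset":[0,0.004,0],"yaw":0,"jaw":255},
  {"offset":[0,0.004,0],"yaw":0,"jaw":255},
])

```text
clock: 18.22
position: [0.5083, -0.2746, 0.1614]
ee_rot: [0.027, -0.706, 0.708, -0.027]
ft_force: [0.2, 0.2, -2.2]
grip_width: 0.247
```

Call:
move_arm([
  {"offset":[0,0.002,0],"yaw":0,"jaw":255},
  {"offset":[0,0.004,0],"yaw":0,"jaw":255},
  {"offset":[0,0.006,0],"yaw":0,"jaw":255},
  {"offset":[0,0.008,0],"yaw":0,"jaw":255},
  {"offset":[0,0.0085,0],"yaw":0,"jaw":255},
  {"offset":[0,0.0085,0],"yaw":0,"jaw":255},
])

```text
clock: 18.72
position: [0.5082, -0.2746, 0.1526]
ee_rot: [0.027, -0.706, 0.708, -0.027]
ft_force: [-0.7, 0.1, -0.2]
grip_width: 0.245
```

```bash
python3 - <<'E'
from h import *
np.set_printoptions(precision=4,suppress=True)
st(); p=m.get_obs()['position']; c=cam('wrist')
print([(round(r['confidence'],2),r['centre'],atz(c,r['centre'],.005)) for r in m.spot_point(c,'basket')[:1]])
print([(round(r['confidence'],2),r['centre'],atz(c,r['centre'],.059)) for r in m.spot_point(c,'bail_top')[:1]])
u,v=proj(c,[p[0],p[1],.059]).astype(int);x0,y0=u-100,max(v-85,0);print(x0,y0)
save(c,'w8.png',(x0,y0,x0+200,y0+150),4)
E
```

```text
t 18.72 pos [ 0.5082 -0.2746  0.1526] F [-0.7  0.1 -0.2] T [ 0.01 -0.03  0.09] w 0.245 q [ 0.69  0.32 -0.33  1.7   0.12  1.14 -1.17] 
 [[-0.997  0.001  0.077]
 [-0.077 -0.003 -0.997]
 [-0.001 -1.     0.003]]
[(0.93, [279.9, 202.0], array([ 0.5084, -0.276 ,  0.005 ]))]
[(0.72, [279.1, 220.5], array([ 0.5075, -0.2752,  0.059 ]))]
178 134
```

View pics/w8.png

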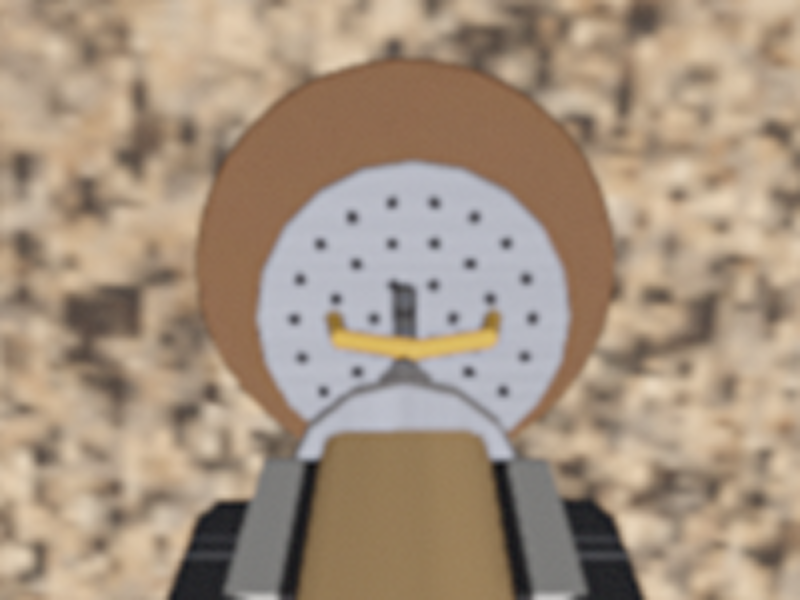

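The basket stands upright on the coaster, its lid centre near column 413 and the coaster's near 404, so about 2 mm off. Next I draw the hook out along -x.

Call:
move_arm([
  {"offset":[0.001,0.0004,0],"yaw":0,"jaw":255},
  {"offset":[0.003,0.0004,0],"yaw":0,"jaw":255},
  {"offset":[0.005,0.0004,0],"yaw":0,"jaw":255},
  {"offset":[0.007,0.0004,0],"yaw":0,"jaw":255},
  {"offset":[0.008,0.0004,0],"yaw":0,"jaw":255},
])

```text
clock: 19.28
position: [0.5, -0.2754, 0.1526]
ee_rot: [0.027, -0.705, 0.708, -0.027]
ft_force: [0.6, -0.5, -0.5]
grip_width: 0.249
```

Call:
move_arm([
  {"offset":[0.002,0,0],"yaw":0,"jaw":255},
  {"offset":[0.004,0,0],"yaw":0,"jaw":255},
  {"offset":[0.006,0,0],"yaw":0,"jaw":255},
  {"offset":[0.008,0,0],"yaw":0,"jaw":255},
  {"offset":[0.011,0,0],"yaw":0,"jaw":255},
  {"offset":[0.014,0,0],"yaw":0,"jaw":255},
  {"offset":[0.016,0,0],"yaw":0,"jaw":255},
  {"offset":[0.016,0,0],"yaw":0,"jaw":255},
])

```text
clock: 19.95
position: [0.4835, -0.2769, 0.1526]
ee_rot: [0.027, -0.705, 0.708, -0.027]
ft_force: [0.7, 0.0, -0.7]
grip_width: 0.243
```

Call:
move_arm([
  {"offset":[0,-0.01,0],"yaw":0,"jaw":255},
  {"offset":[0,-0.04,0],"yaw":0,"jaw":255},
  {"offset":[0,-0.08,0],"yaw":0,"jaw":255},
  {"offset":[0,-0.12,0],"yaw":0,"jaw":255},
  {"offset":[0,-0.138,0],"yaw":0,"jaw":255},
  {"offset":[0.003,-0.14,-0.03],"yaw":0,"jaw":255},
  {"offset":[0.006,-0.14,-0.06],"yaw":0,"jaw":255},
  {"offset":[0.01,-0.14,-0.1],"yaw":0,"jaw":255},
  {"offset":[0.014,-0.14,-0.14],"yaw":0,"jaw":255},
  {"offset":[0.018,-0.14,-0.18],"yaw":0,"jaw":255},
])

```text
clock: 20.78
position: [0.4513, -0.0965, 0.2928]
ee_rot: [0.026, -0.705, 0.708, -0.027]
ft_force: [1.1, 0.0, -0.1]
grip_width: 0.242
```

```bash
python3 - <<'E'
from h import *
st();print(togo([.389,.234,.29],[-.078,.997,0]))
c=cam('side')
np.set_printoptions(precision=4,suppress=True)
print([(round(r['confidence'],2),atz(c,r['centre'],.005)) for r in m.spot_point(c,'basket')[:2]],[(round(r['confidence'],2),atz(c,r['centre'],.059)) for r in m.spot_point(c,'bail_top')[:2]])
E
```

```text
t 20.78 pos [ 0.4513 -0.0965  0.2928] F [ 1.1  0.  -0.1] T [ 0.13 -0.13 -0.  ] w 0.242 q [ 0.6  -0.03 -0.47  1.78 -0.01  1.39 -1.37] 
 [[-0.997  0.002  0.076]
 [-0.076 -0.004 -0.997]
 [-0.002 -1.     0.004]]
(array([ 0.0371,  0.0015, -0.3342]), np.float64(-0.13201114171005202))
[(0.62, array([ 0.5082, -0.2759,  0.005 ]))] [(0.74, array([ 0.5083, -0.2699,  0.059 ]))]
```

Call:
move_arm([
  {"offset":[0.0041,0,-0.037],"yaw":0,"jaw":255},
  {"offset":[0.0082,0,-0.074],"yaw":0,"jaw":255},
  {"offset":[0.0123,0,-0.111],"yaw":0,"jaw":255},
  {"offset":[0.0164,0,-0.148],"yaw":0,"jaw":255},
  {"offset":[0.0205,0,-0.185],"yaw":0,"jaw":255},
  {"offset":[0.0246,0,-0.222],"yaw":0,"jaw":255},
  {"offset":[0.0287,0,-0.259],"yaw":0,"jaw":255},
  {"offset":[0.0328,0,-0.296],"yaw":0,"jaw":255},
  {"offset":[0.0371,0,-0.334],"yaw":0,"jaw":255},
  {"offset":[0.0371,0,-0.334],"yaw":0,"jaw":255},
])

```text
clock: 21.77
position: [0.3855, 0.2414, 0.293]
ee_rot: [0.03, -0.706, 0.707, -0.033]
ft_force: [0.1, 1.2, -1.7]
grip_width: 0.245
```

```bash
python3 - <<'E'
from h import *
st();print(togo([.389,.234,.1946],[-.078,.997,0]))
E
```

```text
t 21.77 pos [0.3855 0.2414 0.293 ] F [ 0.1  1.2 -1.7] T [0.09 0.06 0.03] w 0.245 q [ 0.29 -0.04 -0.91  1.78 -0.03  1.39 -2.09] 
 [[-0.996  0.004  0.089]
 [-0.089 -0.001 -0.996]
 [-0.004 -1.     0.002]]
(array([-0.0025,  0.0984,  0.0075]), np.float64(0.6523614029114526))
```

Call:
move_arm([
  {"offset":[-0.0025,0.01,0.0075],"yaw":0.6,"jaw":255},
  {"offset":[-0.0025,0.035,0.0075],"yaw":0.6,"jaw":255},
  {"offset":[-0.0025,0.06,0.0075],"yaw":0.6,"jaw":255},
  {"offset":[-0.0025,0.085,0.0075],"yaw":0.6,"jaw":255},
  {"offset":[-0.0025,0.098,0.0075],"yaw":0.6,"jaw":255},
  {"offset":[-0.0025,0.098,0.0075],"yaw":0.6,"jaw":255},
  {"offset":[-0.0025,0.098,0.0075],"yaw":0.6,"jaw":255},
])

```text
clock: 22.35
position: [0.3895, 0.2328, 0.1948]
ee_rot: [0.026, -0.706, 0.707, -0.028]
ft_force: [-0.0, 0.3, -1.0]
grip_width: 0.246
```

```bash
python3 - <<'E'
from h import *
st()
for P in([.418,.2318,.1946],[.4668,.2287,.1946],[.4668,.2287,.1826]):print(togo(P,[-.078,.997,0]))
E
```

```text
t 22.35 pos [0.3895 0.2328 0.1948] F [-0.   0.3 -1. ] T [ 0.01  0.01 -0.05] w 0.246 q [ 0.27  0.05 -0.92  1.93  0.05  1.18 -2.16] 
 [[-0.997  0.003  0.077]
 [-0.077 -0.002 -0.997]
 [-0.003 -1.     0.002]]
(array([-0.0284,  0.0002,  0.0032]), np.float64(-0.06167909156204132))
(array([-0.0768,  0.0004,  0.01  ]), np.float64(-0.06167909156204132))
(array([-0.0768,  0.0124,  0.01  ]), np.float64(-0.06167909156204132))
```

Call:
move_arm([
  {"offset":[-0.014,0,0.0013],"yaw":0,"jaw":255},
  {"offset":[-0.0284,0,0.0032],"yaw":0,"jaw":255},
  {"offset":[-0.042,0,0.0051],"yaw":0,"jaw":255},
  {"offset":[-0.056,0,0.0071],"yaw":0,"jaw":255},
  {"offset":[-0.07,0,0.0091],"yaw":0,"jaw":255},
  {"offset":[-0.0768,0.0004,0.01],"yaw":0,"jaw":255},
  {"offset":[-0.0768,0.0004,0.01],"yaw":0,"jaw":255},
  {"offset":[-0.0768,0.0004,0.01],"yaw":0,"jaw":255},
])

```text
clock: 23.02
position: [0.4668, 0.2286, 0.1951]
ee_rot: [0.026, -0.706, 0.707, -0.028]
ft_force: [-1.6, -0.2, -1.3]
grip_width: 0.247
```

Call:
move_arm([
  {"offset":[0,0.003,0],"yaw":0,"jaw":255},
  {"offset":[0,0.006,0],"yaw":0,"jaw":255},
  {"offset":[0,0.009,0],"yaw":0,"jaw":255},
  {"offset":[0,0.0105,0],"yaw":0,"jaw":255},
  {"offset":[0,0.0105,0],"yaw":0,"jaw":255},
])

```text
clock: 23.43
position: [0.4664, 0.2285, 0.1841]
ee_rot: [0.026, -0.706, 0.707, -0.028]
ft_force: [-0.9, -0.1, -0.6]
grip_width: 0.248
```

Call:
move_arm([
  {"offset":[0,0.001,0],"yaw":0,"jaw":255},
  {"offset":[0,0.001,0],"yaw":0,"jaw":255},
])

```text
clock: 23.6
position: [0.4663, 0.2284, 0.1829]
ee_rot: [0.026, -0.706, 0.707, -0.028]
ft_force: [-0.1, 0.7, -1.4]
grip_width: 0.245
```

Call:
move_arm([
  {"offset":[0,0.0007,0],"yaw":0,"jaw":255},
  {"offset":[0,0.0007,0],"yaw":0,"jaw":255},
])

```text
clock: 23.77
position: [0.4664, 0.2285, 0.1826]
ee_rot: [0.026, -0.706, 0.707, -0.028]
ft_force: [-1.8, -1.9, 3.6]
grip_width: 0.248
```

Call:
move_arm([
  {"offset":[0,0.0007,0],"yaw":0,"jaw":255},
  {"offset":[0,0.0007,0],"yaw":0,"jaw":255},
])

```text
clock: 23.93
position: [0.4664, 0.2286, 0.1826]
ee_rot: [0.026, -0.706, 0.707, -0.028]
ft_force: [-3.7, -2.0, 8.2]
grip_width: 0.244
```

Seated (Fz is rising at the original seat height). I relax slightly, open, and retreat upward.

Call:
move_arm([
  {"offset":[0,-0.0003,0],"yaw":0,"jaw":255},
  {"offset":[0,-0.0003,0],"yaw":0,"jaw":190},
  {"offset":[0,-0.0003,0],"yaw":0,"jaw":150},
  {"offset":[0,-0.0003,0],"yaw":0,"jaw":80},
  {"offset":[0,-0.0003,0],"yaw":0,"jaw":0},
  {"offset":[0,-0.0003,0],"yaw":0,"jaw":0},
  {"offset":[0,-0.0003,0],"yaw":0,"jaw":0},
  {"offset":[0,-0.0003,0],"yaw":0,"jaw":0},
  {"offset":[0,-0.0003,0],"yaw":0,"jaw":0},
], squeeze=20)

```text
clock: 24.68
position: [0.4664, 0.2286, 0.1829]
ee_rot: [0.026, -0.706, 0.707, -0.028]
ft_force: [0.0, -0.1, 0.1]
grip_width: 1.0
```

Call:
move_arm([
  {"offset":[0,-0.015,0],"yaw":0,"jaw":0},
  {"offset":[0,-0.04,0],"yaw":0,"jaw":0},
  {"offset":[0,-0.07,0],"yaw":0,"jaw":0},
  {"offset":[0,-0.1,0],"yaw":0,"jaw":0},
  {"offset":[0,-0.13,0],"yaw":0,"jaw":0},
  {"offset":[0,-0.14,0],"yaw":0,"jaw":0},
  {"offset":[0,-0.14,0],"yaw":0,"jaw":0},
])

```text
clock: 25.27
position: [0.4669, 0.2296, 0.3256]
ee_rot: [0.025, -0.706, 0.707, -0.03]
ft_force: [-0.2, 0.5, -0.8]
grip_width: 0.999
```

```bash
python3 - <<'E'
from h import *
np.set_printoptions(precision=4,suppress=True)
st()
c=cam('wrist');a=c['pixels'][95:305,130:430,::-1]
for r in m.spot_point(c,'hook_rod')[:1]: print(atz(c,r['centre'],.15))
c=cam('side');b=c['pixels'][130:350,200:400,::-1]
for q,z in(('basket',.005),('jigger',0),('caddy',0),('spice_jar',0)): print(q,[(round(r['confidence'],2),atz(c,r['centre'],z)) for r in m.spot_point(c,q)[:1]])
im=np.hstack([cv2.resize(a,(400,280)),cv2.resize(b,(400,440))[:280]]) if 0 else None
b=cv2.resize(b,(400,440),interpolation=cv2.INTER_CUBIC);a=cv2.resize(a,(400,280),interpolation=cv2.INTER_CUBIC)
a=np.vstack([a,np.zeros((160,400,3),np.uint8)])
cv2.imwrite('pics/end.png',np.hstack([a,b]))
E
```

```text
t 25.27 pos [0.4669 0.2296 0.3256] F [-0.2  0.5 -0.8] T [ 0.01 -0.    0.03] w 0.999 q [ 0.27  0.15 -0.89  1.58  0.12  1.47 -2.12] 
 [[-0.997  0.007  0.077]
 [-0.077 -0.001 -0.997]
 [-0.007 -1.     0.001]]
[0.4436 0.3142 0.15  ]
basket [(0.91, array([ 0.4947, -0.2636,  0.005 ]))]
jigger []
caddy [(0.76, array([ 0.6482, -0.0265,  0.    ]))]
spice_jar [(0.7, array([0.6383, 0.0772, 0.    ]))]
```

View pics/end.png

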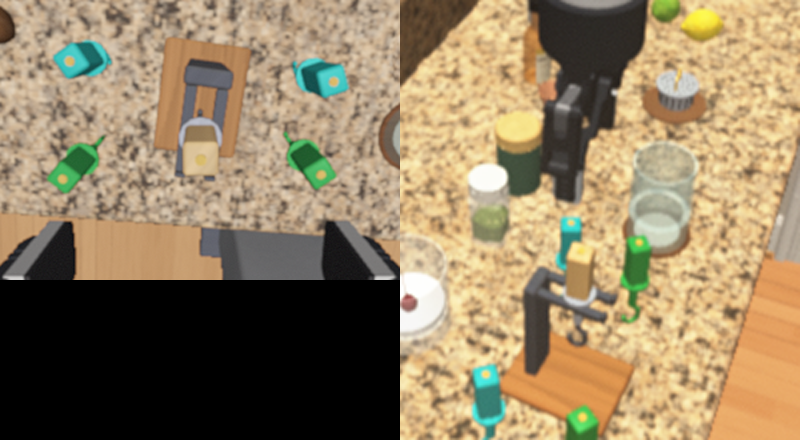

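The last picture shows the rod hanging in the fork, the basket upright on the coaster at (678,92), the jar empty and the bystanders where they were. I hand in.

```bash
python3 -c "
from workcell import manip as m
print(m.hand_in())"
```

```text
the job is handed in; nothing more can be done
None
```

The basket is upright on the brown coaster and the rod is back in the fork of its stand. I handed the job in at about 25 s on the robot clock, with the gripper open and clear of everything.

- **Fishing it out:** I felt for the lid with the hook (about 10–12 N at most) and slid the hook under the bail. I lifted the basket straight out of the jar and lowered it until its weight came off the hook.
- **Basket position:** the close wrist view after setting down put it about 2 mm off the coaster's centre. That view and one side reading both gave (0.508, -0.276). A last side reading disagreed by about 18 mm, giving (0.495, -0.264). I took it as a network error because nothing had touched the basket since and the picture showed it central.
- **Rod:** it seated at its original height and stayed put after release. The final wrist network reading for the rod landed beside one of the look-alikes, so this rests on the picture and the height reading.
- **Other things:** the caddy and spice jar read as unmoved, and the look-alikes looked untouched. The jigger was half hidden behind the gripper in the last picture and was not measured again, but the arm never went near it.

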